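Swap the flat battery: pinch the catches and lift out the matching charged pack

ROBOT

A 6-joint arm with a two-finger parallel gripper is mounted at the origin on the work surface; the furniture and walls round the work are solid. World frame = base frame: x ahead of the robot, y to its left, z up, the work surface at z = 0. Lengths are in m, angles in rad, forces in N, time in s.
With the tool pointing down it reaches from about 0.35 to 0.775 m from the base axis. Payload 5.5 kg.
Tool frame: the origin (TCP) lies where the fingers leave the gripper's body, on its centre line; the fingertips stand env.tip_reach ahead of it and the grasp point (between the pads) lies 54 mm ahead of it (env.tip_reach is the distance from the TCP to the fingertips, in m); z points along the fingers, y is the line along which they close (so a half turn about z gives the same grasp; the last joint's range is limited). The gripper opens to 85 mm and grips with 20 to 120 N. Pads are 22 mm wide; open, the fingers measure 114 mm over their backs; the gripper's body (76 mm by 85 mm) begins 54 mm behind the grasp point. The pads swing forward as they close: fully open they stand 13 mm farther back than shut.
Start: joints at [0.97, 0.313, 0.046, 1.304, 0, 1.431], TCP at [0.256, 0.515, 0.304] pointing down, gripper open.
Joint ranges: [-2.76, 2.76], [-0.86, 1.69], [-1.03, 1.26], [-2.2, 2.34], [-1.47, 1.5], [-3.14, 3.14]. Speed limits (rad/s): [2.57, 2.57, 3.14, 3.14, 3.14, 3.14].

INTERFACE

Orientations are given as a unit quaternion [w, x, y, z].
In Python, from workcell import status, optics, hand_in, env gives the robot as it stands.
- The arm moves only by the shell command python3 -m handwheel 'ROWS' [FORCE]. ROWS is a JSON object whose one key "deltas" holds a list of rows, each a list of 5 numbers: the opening, from -1 (shut) to 1 (fully open), then the shift along the tool's x, y, z in units of 40 mm (1.0 is 40 mm), then the turn about the tool's z in units of 10 degrees (1.0 is 10 degrees). In form: {"deltas": [[jaw, x, y, z, roll], ...]}. A call has 1 to 20 rows; each row shifts and turns the commanded pose from where the row before left it, along the tool's axes as they then stand; what a row does not reach is not made up. A row lasts 1/8 s, in which the tool goes at most 62.5 mm and 10.7 degrees, less where a joint would pass 70% of its speed; a pose out of reach is approached as far as the arm can. A call is refused whole if a number of a shift passes 1 or a number of a turn 1, either way. A call with a gripper value outside its range is refused whole. The fingers move at their own pace and stop on an object; FORCE is the grip in N (left out, the last holds). Time passes only in rows, so rows that do not move let the fingers close. It gives the time, the measured TCP pose, the force, the opening and the grip force at its end, in the units of the state.
- status.get_state(): the state, without advancing time (a new reading comes with each control period).
- optics.read_camera(name): name is "scene" or "top" or "wrist"; returns a dict with "frame" (480x640x3 uint8, red, green, blue), "depth" (480x640 float32, m along the optical axis (not along the pixel's ray), 0 where there is no reading), "vfov" (degrees; the focal length in pixels is half the picture's height over the tangent of half this angle, whatever the lens; pixels are square), "cx", "cy" (the principal point, pixels), "origin" and "attitude" of the camera in the world. Camera axes: x right, y down, z forward; pixel columns grow to the right and rows downward; lengths in m; the calibration is good to about 2 mm. A picture is of the moment at which its call begins.
- hand_in(): hands the job in; it is judged then, once.
The state is a dict: "clock": time; "joint_pos": joint angles; "qvel": joint speeds; "tau": joint torques, N m; "tcp_pos": TCP position; "orientation": TCP orientation; "wrist_force": force on the tool from outside, world axes, zero at the start; "ft_torque": the same for the moment, N m; "finger_gap": finger opening in m; "grip_force": force on a finger pad.
Only numpy, scipy, OpenCV 4.12 (cv2) and the standard library are available. Lean on these libraries where they do the work, as an engineer would, in place of code of your own. Each camera call takes 0.05 s, during which the arm holds its last target. There are 200 camera calls.

TASK

The battery pack standing by itself on the bench beside the charger is flat; I need the charged pack of the same length out of the three in the charger. Squeeze that pack's two red side catches together so that they let go, lift it straight up out of its bay, bring it across to the flat pack and finish still holding it up there by its two catches, upright and still, within a hand's breadth of the flat pack and higher than its top, so that I can check one against the other and swap them. Leave the other two packs seated in the charger and the flat one standing where it is.

Things in the scene. Friction and masses are not known exactly. Their poses are not given: they have to be found in the camera images.
- charger: fixed dark grey dock, 104 (its x) x 276 mm (its y), flat deck 26 mm above the bench; origin: centre of underside, z up, front (cooling slots, lamps) at -x. Bays at y = -88, 0, +88 mm. A seated pack has its axes parallel to the dock's, origin 8 mm above the dock's and 1 mm play. Its two hooks hold it under the bay's lips until both catches are squeezed; the plug clears the deck once raised 18 mm
- pack_s: the short charged pack, 40 mm long (its y), otherwise like pack_m; 0.26 kg. It stands in one of the charger's three bays; which of the three packs is in which bay varies
- pack_m: middle charged pack, as long as the flat one: teal shell, black top, 4 green lamps; 56 mm long (y) x 46 wide (x) x 84 tall, shell from 18 mm up, plug 38 x 30 mm below. Origin: centre of plug's underside, z up. A red catch button on its -x and +x side: 26 mm wide (y), 40 to 66 mm above the origin, outer faces 65 mm apart when out, 49 mm fully in. 0.3 to 0.5 kg, carried by the pinched buttons
- pack_l: the long charged pack, 72 mm long (its y), otherwise like pack_m; 0.46 kg. It stands in one of the charger's three bays
- flat_pack: the flat pack, standing loose on the bench by itself on its plug: same make, shape and size as pack_m (56 mm long along y), but with only one lamp lit on top, a red one; a tall wooden roller stand is close on its +y side. Origin: centre of the plug's underside, z up
- pack_m_front (a joint): travel of the catch button on pack_m's -x side (towards the charger's front): 0 out, 0.008 m fully in, then still 1.5 mm proud of the shell. Its spring needs 4.8 N to start and 9.6 N fully in. Its hook is free of the bay's lip beyond 3 mm with the pack centred in the bay, 4 mm at worst
- pack_m_rear (a joint): the same for the catch button on pack_m's +x side
Not all that is in view belongs to the job. What is shaped like the pack_m but pink is not meant.

How it is judged:
By the outcome, as a careful person would: the job done as asked, in the order asked, and still so for the second after the job is handed in, while the arm keeps its last pose, push and grip.
It also fails if it takes over 35 s, if anything falls off the work surface, if the arm or the gripper's body presses on something with over 40 N, if the wrist force passes 120 N, or if a joint passes its speed limit or range.

## Working session

There is one attempt and no reset: what is moved stays moved. The work goes in short steps, Python scripts to look and compute and a shell command to move; the robot and the scene stay as the last step left them, time stands still between calls to the robot, and variables do not carry over. Pictures are saved under pics/ and viewed, at most 10 in all, crops included, and the job is handed in when it is done.

```bash
mkdir -p pics; ls
cat > h.py <<'E'
import numpy as np, cv2
from workcell import status, optics, env
from scipy.spatial.transform import Rotation as R
def rot(q): q=np.array(q,float); return R.from_quat([q[1],q[2],q[3],q[0]]).as_matrix() if q.size==4 else q.reshape(3,3)
def cam(n,save=None):
    c=optics.read_camera(n)
    np.savez(f'{save or n}.npz',**{k:np.array(v) for k,v in c.items()})
    if save: cv2.imwrite(f'pics/{save}.png',c['frame'][:,:,::-1])
    return c
def load(s): return dict(np.load(f'{s}.npz'))
def cloud(c):
    f=240/np.tan(np.radians(float(c['vfov']))/2); d=c['depth']
    v,u=np.mgrid[0:480,0:640]
    p=np.stack([(u-c['cx'])/f*d,(v-c['cy'])/f*d,d],-1)
    return p@rot(c['attitude']).T+c['origin']
def ray(c,u,v):
    f=240/np.tan(np.radians(float(c['vfov']))/2)
    r=rot(c['attitude'])@np.array([(u-c['cx'])/f,(v-c['cy'])/f,1]); return c['origin'],r
def atz(c,u,v,z):
    o,r=ray(c,u,v); return o+r*(z-o[2])/r[2]
E
python3 - <<'E'
from h import *
for n in('scene','top'):
    c=cam(n,n); print(n,c['vfov'],c['origin'],c['attitude'],c['cx'],c['cy'])
s=status.get_state(); print(s,env.tip_reach)
E
```

```text
pics
scene 51.874115659071315 [-0.02123297 -0.10700935  0.71082447] [ 0.18297771 -0.51604525  0.78380669 -0.29302479] 325.09445984151057 234.92505823129963
top 57.78221007797691 [ 0.35301222 -0.34106737  0.91768138] [-0.05002676  0.71358988 -0.69763712  0.03986544] 322.3724550840101 242.92955018685575
{'clock': 0.1, 'joint_pos': array([9.70393083e-01, 3.13916538e-01, 4.51239476e-02, 1.30360823e+00,
       1.28740869e-06, 1.43115882e+00]), 'qvel': array([-0.00282125, -0.0006416 ,  0.0036335 ,  0.00069321,  0.0016748 ,
        0.00072265]), 'tau': array([ 1.64039368e-03, -4.81725740e+01,  2.99244171e+01,  1.27887508e-02,
       -2.44366556e-04,  1.19711328e-05]), 'tcp_pos': array([0.25550526, 0.51474767, 0.30311576]), 'orientation': array([-2.90719819e-04,  2.28350222e-01,  9.73578724e-01, -7.47716950e-04]), 'wrist_force': array([ 0.5354824 , -0.61813428,  1.08833963]), 'ft_torque': array([-0.0599758 , -0.04297353,  0.00643171]), 'grip_force': 0.0, 'finger_gap': 0.08524283878374414} 0.0726
```

View pics/scene.png

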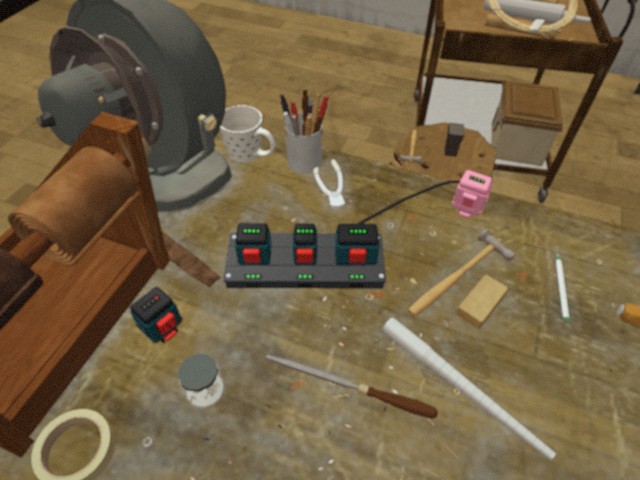

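View pics/top.png

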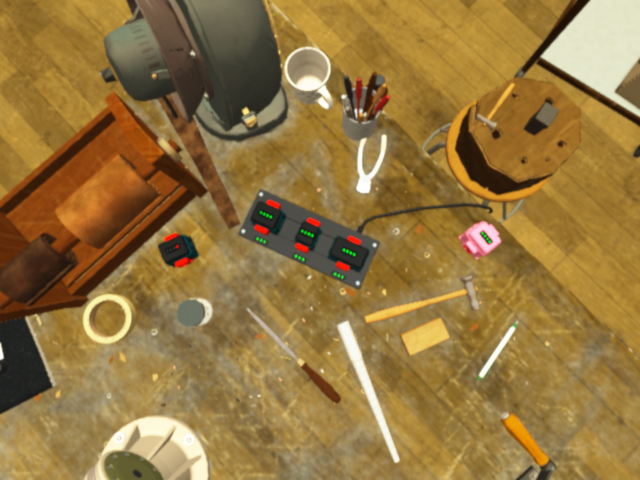

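The two pictures show the charger at top px (310,240), with packs at (267,215), (308,234) and (349,252). The flat pack with its red lamp is at (177,249), next to the roller stand. In the scene view the packs are about 33, 23 and 42 px long, so the left one should be the middle-length pack. The pink one at (481,238) is a decoy.

Run:
```python
from h import *
c=load('top'); im=c['frame'][:,:,::-1]
a=cv2.resize(im[190:300,140:400],None,fx=3,fy=3,interpolation=cv2.INTER_CUBIC); cv2.imwrite('pics/crop1.png',a)
P=cloud(c)
for n,(u,v) in dict(m=(267,215),s=(308,234),l=(349,252),flat=(177,249)).items():
    print(n,P[v,u])
for n in('top','scene'):
    c=load(n);P=cloud(c); f=c['frame'].astype(int)
    hsv=cv2.cvtColor(c['frame'],cv2.COLOR_RGB2HSV)
    dark=(P[...,2]>.075)&(P[...,2]<.11)&(hsv[...,2]<110)&(c['depth']>0)
    k,l,st,ce=cv2.connectedComponentsWithStats(dark.astype(np.uint8))
    for i in range(1,k):
        if 60<st[i,4]<3000:
            q=P[l==i]; r=cv2.minAreaRect((q[:,:2]*1000).astype(np.float32)); print(n,ce[i].round(),st[i,4],np.median(q[:,2]).round(4),[np.round(x,1) for x in r])
    red=((hsv[...,0]<6)|(hsv[...,0]>174))&(hsv[...,1]>190)&(hsv[...,2]>120)
    k,l,st,ce=cv2.connectedComponentsWithStats(red.astype(np.uint8))
    for i in range(1,k):
        if 15<st[i,4]<3000 : print(n,'red',ce[i].round(1),st[i,4],np.median(P[l==i],0).round(4))
```

```text
m [ 0.51064474 -0.21957495  0.09163661]
s [ 0.47493091 -0.30001851  0.093584  ]
l [ 0.44217296 -0.37913747  0.0918209 ]
flat [ 0.44124522 -0.04735812  0.08657364]
top [367.  94.] 78 0.0904 [array([ 762.5, -409.6]), array([23.7, 17. ]), np.float64(74.7)]
top [367. 122.] 65 0.0867 [array([ 706.5, -411.9]), array([13.7, 38.9]), np.float64(14.4)]
top [193. 185.] 65 0.0923 [array([567.5, -72.7]), array([ 4.7, 24.7]), np.float64(43.9)]
top [267. 216.] 599 0.0915 [array([ 511.9, -217.8]), array([54.4, 46.2]), np.float64(66.8)]
top [ 10. 237.] 271 0.0918 [array([459.3, 279.9]), array([92.5,  3.4]), np.float64(45.4)]
top [307. 234.] 405 0.0911 [array([ 477.2, -297.5]), array([39.7, 44. ]), np.float64(65.4)]
top [173. 249.] 548 0.0835 [array([442.8, -37.8]), array([41.1, 52.1]), np.float64(26.4)]
top [348. 253.] 788 0.0916 [array([ 443. , -378.3]), array([71.8, 46. ]), np.float64(67.5)]
top [ 59. 297.] 236 0.0914 [array([346.2, 170.4]), array([49.1, 23.6]), np.float64(15.1)]
top [545. 468.] 107 0.1067 [array([  65.2, -725.3]), array([15.5, 42.3]), np.float64(33.8)]
top red [357.9  87.8] 59 [ 0
[... 891 characters left out ...]
([ 511.1, -217.7]), array([56.3, 45.3]), np.float64(66.8)]
scene [305. 236.] 518 0.0914 [array([ 475.6, -298.2]), array([40.2, 43.3]), np.float64(68.9)]
scene [357. 236.] 1029 0.0919 [array([ 441.8, -379.4]), array([71.8, 44.8]), np.float64(66.2)]
scene [151. 305.] 897 0.0841 [array([442.9, -38.6]), array([42.7, 51.4]), np.float64(25.0)]
scene [  4. 424.] 157 0.0865 [array([332.4, 163.9]), array([ 6. , 20.3]), np.float64(38.9)]
scene red [250.8 254. ] 148 [ 0.4856 -0.2052  0.0716]
scene red [304.1 254.1] 167 [ 0.4507 -0.2861  0.0717]
scene red [357.  254.2] 177 [ 0.4161 -0.3664  0.0709]
scene red [165.4 320.9] 155 [ 0.4175 -0.0498  0.0656]
scene red [170.  334.8] 52 [ 0.4255 -0.0465  0.0113]
```

View pics/crop1.png

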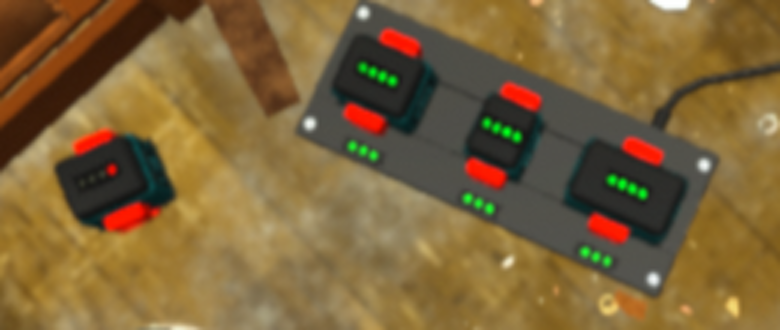

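Pack_m is in the left bay: 56 mm measured, centre about (0.511, −0.218), dock yaw about −23°. Next I'll check obstacle heights along the route.

Run:
```python
from h import *
H=np.full((24,30),-1.)
for n in('top','scene'):
    c=load(n);P=cloud(c);q=P[c['depth']>0]
    i=((q[:,0])/.04).astype(int);j=((q[:,1]+.5)/.04).astype(int)
    ok=(q[:,0]>0)&(q[:,1]>-.5)&(i<24)&(j<30)
    np.maximum.at(H,(i[ok],j[ok]),q[ok,2])
print('cols y cm',[round(-50+4*j) for j in range(29,2,-1)])
for i in range(23,-1,-1): print('%2d'%(i*4),' '.join('%3d'%(H[i,j]*100) for j in range(29,2,-1)))
ls=[ (511.9,-217.8),(477.2,-297.5),(443,-378.3)]
d=np.array(ls[0])-ls[2];print('yaw',np.degrees(np.arctan2(d[1],d[0]))-90)
c=cam('wrist','w0');print(c['origin'],c['vfov'],rot(c['attitude'])); s=status.get_state();print(s['tcp_pos'],rot(s['orientation']))
```

```text
cols y cm [66, 62, 58, 54, 50, 46, 42, 38, 34, 30, 26, 22, 18, 14, 10, 6, 2, -2, -6, -10, -14, -18, -22, -26, -30, -34, -38]
92 -100 -100 -100 -100 -100 -100 -100 -100 -100 -100 -100 -100 -100 -100 -100 -100 -100 -100 -100 -100 -100 -100   0   0   0   0 -100
88 -100 -100 -100 -100 -100 -100 -100 -100 -100 -100 -100 -100 -100 -100 -100 -100 -100 -100  33 -100 -100 -100 -100   0   0   0   0
84 -100 -100 -100 -100 -100 -100 -100 -100 -100 -100 -100 -100 -100 -100 -100 -100 -100  30  33  35 -100 -100 -100   9   9   9   0
80 -100 -100 -100 -100 -100 -100 -100 -100 -100 -100 -100 -100 -100 -100   0 -100 -100  31  33  36  36  35  35  33   6   9   0
76 -100 -100 -100 -100 -100 -100 -100 -100 -100 -100 -100 -100 -100 -100   8   0  25  29  34  34  37  36  35  33   9   9  16
72 -100 -100 -100 -100 -100 -100 -100 -100 -100 -100 -100 -100 -100   6  11  13  28  29  30  34  37  37  34  32   0   8  16
68 -100 -100 -100 -100 -100 -100 -100 -100 -100 -100 -100 -100   6   6   6  16  26  29  29  33  31  35  33  29   0   0  15
64 -100 -100 -100 -100 -100 -100 -100 -100 -100 -100 -100   6   6   6   5   5 
[... 1691 characters left out ...]
 27  28  25   0   0   0   0   0   0   0
 4 -100 -100 -100 -100 -100 -100 -100 -100 -100   0   0   0   0   0   1   2   8  10  11  23   1   0   0   0   0   0   0
 0 -100 -100 -100 -100 -100 -100 -100 -100 -100   0   0   0   0   0   1   1 -100 -100  10  10   1   0   0   0   0   0   0
yaw -23.2330489545474
[0.18560471 0.54882841 0.37370486] 60.208792003268215 [[ 4.45164848e-01  8.52591739e-01  2.73707116e-01]
 [ 8.95448438e-01 -4.23655706e-01 -1.36703834e-01]
 [-5.94977510e-04  3.05946351e-01 -9.52048568e-01]]
[0.25553156 0.51480822 0.30323888] [[-8.95704421e-01  4.44649304e-01 -7.65958176e-04]
 [ 4.44649917e-01  8.95703791e-01 -1.08197738e-03]
 [ 2.04971153e-04 -1.30971516e-03 -9.99999121e-01]]
```

Run:
```python
from h import *
for n,w in(('top',(slice(90,325,15),slice(0,260,20))),('scene',(slice(110,330,15),slice(0,240,20)))):
    c=load(n);P=cloud(c)
    print(n,'rows: v; cols u: (x,y,z cm)')
    for v in range(w[0].start,w[0].stop,w[0].step):
        print(v,' '.join('%3d,%3d,%3d|'%tuple((P[v,u]*100).round()) for u in range(w[1].start,w[1].stop,w[1].step)))
```

```text
top rows: v; cols u: (x,y,z cm)
90 119,106,-80| 120, 98,-81| 120, 89,-80| 120, 81,-80| 120, 72,-80| 120, 64,-80| 120, 55,-80|  68, -3, 25|  69, -5, 24|  67,-11, 29|  69,-12, 24|  67,-17, 28|  68,-19, 27|
105 113,105,-80| 113, 97,-80| 113, 88,-80| 114, 80,-81| 113, 71,-80| 113, 63,-79|  69,  4, 18|  77,  9,  0|  77,  4,  0|  71, -5, 14|  76, -6,  4|  68,-15, 20|  67,-19, 24|
120 106,105,-80| 106, 96,-81| 106, 88,-80| 106, 79,-80| 107, 71,-80|  71, 14,  6|  64,  1, 24|  69,  3, 12|  74,  4,  0|  74, -1,  0|  73, -6,  3|  68,-13, 13|  66,-18, 19|
135 100,104,-80| 100, 95,-80| 100, 87,-80| 100, 79,-80|  68, 18,  6|  68, 14,  5|  68, 10,  5|  58, -6, 31|  70,  4,  0|  70, -1,  0|  70, -5,  1|  70,-10,  2|  70,-14,  2|
150  93,103,-80|  93, 95,-81|  94, 87,-81|  64, 22,  6|  65, 19,  3|  65, 14,  5|  65, 10,  5|  56, -6, 31|  56, -9, 31|  58,-10, 26|  67, -5,  1|  67,-10,  0|  67,-14,  0|
165  87,103,-81|  87, 93,-80|  61, 25,  6|  62, 23,  4|  62, 18,  5|  62, 14,  4|  54, -3, 30|  55, -5, 27|  55, -8, 29|  57, -9, 22|  64, -6,  0|  64,-10,  0|  64,-14,  0|
180  80,101,-80|  80, 93,-80|  
[... 3432 characters left out ...]
 -4,  6|  56, -6,  3|  57, -9,  0|  56,-13,  1|  55,-16,  0|
275  39,  8, 28|  39,  6, 27|  40,  5, 26|  58,  9,  5|  57,  6,  5|  56,  3,  5|  53,  0,  6|  54, -3,  3|  56, -5,  0|  54, -9,  0|  52,-12,  1|  51,-15,  0|
290  38,  8, 28|  38,  7, 26|  56, 12,  5|  55,  9,  5|  54,  6,  5|  53,  4,  5|  51,  1,  5|  53, -2,  1|  46, -6,  8|  51, -8,  0|  50,-11,  0|  49,-14,  0|
305  37,  9, 26|  37,  7, 25|  53, 12,  5|  52, 10,  5|  51,  7,  5|  49,  4,  6|  50,  1,  3|  45, -2,  8|  43, -5,  8|  48, -7,  0|  47,-10,  0|  46,-13,  0|
320  36,  9, 26|  52, 15,  5|  50, 13,  5|  49, 10,  5|  48,  7,  5|  47,  4,  5|  49,  2,  0|  43, -2,  7|  42, -4,  7|  43, -7,  3|  44,-10,  0|  43,-13,  0|
```

View pics/w0.png

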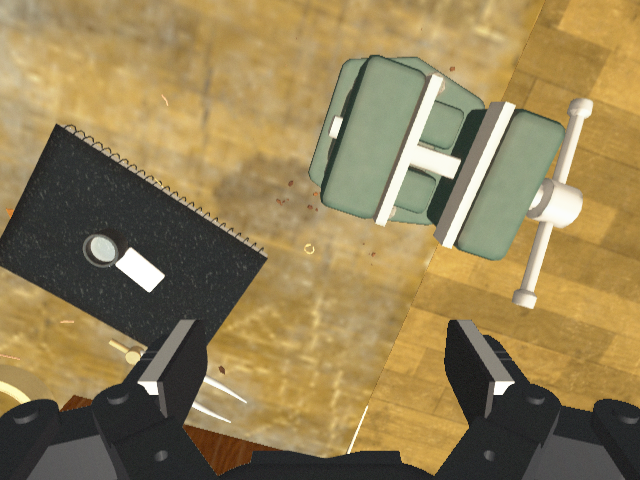

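The wrist view at the start shows only the bench, with a notebook and a vise. The roller stand rises to about 0.31 m and its roller nearly overhangs the flat pack. I'll grasp with the tool turned so the wrist camera points away from the stand, and I'll hold the pack on the free side of the flat one. First I raise and turn.

```bash
python3 -m handwheel '{"deltas":[[1,0,0,-0.9,0],[1,0,0,-0.9,-0.93],[1,0,0,-0.9,-0.93],[1,0,0,-0.9,-0.93],[1,0,0,0,-0.93],[1,0,0,0,-0.93],[1,0,0,0,-0.93],[1,0,0,0,-0.93],[1,0,0,0,-0.93],[1,0,0,0,-0.93],[1,0,0,0,-0.93],[1,0,0,0,0]]}'
```

```text
clock: 1.65
tcp_pos: [0.2557, 0.515, 0.4476]
orientation: [-0.0, -0.548, 0.836, -0.0]
wrist_force: [0.8, 0.9, 0.2]
finger_gap: 0.0855
grip_force: 0.0
```

```bash
python3 -m handwheel '{"deltas":[[1,0.8,-0.73,0,0],[1,0.8,-0.73,0,0],[1,0.8,-0.73,0,0],[1,0.8,-0.73,0,0],[1,0.8,-0.73,0,0],[1,0.8,-0.73,0,0],[1,0.8,-0.73,0,0],[1,0.8,-0.73,0,0],[1,0.8,-0.73,0,0],[1,0.8,-0.73,0,0],[1,0.8,-0.73,0,0],[1,0.8,-0.73,0,0],[1,0.8,-0.73,0,0],[1,0.8,-0.73,0,0],[1,0.8,-0.73,0,0],[1,0.8,-0.73,0,0],[1,0.8,-0.73,0,0],[1,0.8,-0.73,0,0],[1,0,0,0,0]]}'
```

```text
clock: 4.03
tcp_pos: [0.5099, -0.2251, 0.4462]
orientation: [-0.0, -0.546, 0.838, 0.001]
wrist_force: [0.6, 0.5, -1.0]
finger_gap: 0.0855
grip_force: 0.0
```

Now I'm over the pack. I'll descend to about z = 0.26 and measure with the wrist camera.

```bash
python3 -m handwheel '{"deltas":[[1,0,0,0.9,0],[1,0,0,0.9,0],[1,0,0,0.9,0],[1,0,0,0.9,0],[1,0,0,0.9,0],[1,0,0,0,0]]}'
cat > w.py <<'E'
from h import *; import sys
n=sys.argv[1]; c=cam('wrist',n);P=cloud(c);s=status.get_state()
hsv=cv2.cvtColor(c['frame'],cv2.COLOR_RGB2HSV)
T=rot(s['orientation']);t=s['tcp_pos'];print(t,T.round(3).tolist())
top=(abs(P[...,2]-.092)<.004)&(c['depth']>0)
k,l,st,ce=cv2.connectedComponentsWithStats(top.astype(np.uint8))
for i in range(1,k):
    if st[i,4]>300:
        q=P[l==i]; r=cv2.minAreaRect((q[:,:2]*1000).astype(np.float32)); print('top',ce[i].round(),st[i,4],np.median(q[:,2]).round(4),[np.round(x,1) for x in r])
red=((hsv[...,0]<6)|(hsv[...,0]>174))&(hsv[...,1]>180)&(hsv[...,2]>100)
k,l,st,ce=cv2.connectedComponentsWithStats(red.astype(np.uint8))
for i in range(1,k):
    if st[i,4]>60:
        q=P[l==i]; m=np.median(q,0); print('red',ce[i].round(1),st[i,4],m.round(4),'z',np.percentile(q[:,2],[5,95]).round(4),'tool',(T.T@(m-t)).round(4))
E
python3 w.py w1
```

```text
clock: 4.78
tcp_pos: [0.5075, -0.2205, 0.2655]
orientation: [-0.001, -0.549, 0.836, 0.003]
wrist_force: [-1.2, -0.3, 0.4]
finger_gap: 0.0859
grip_force: 0.0
[ 0.5085651  -0.22119904  0.26760782] [[-0.398, -0.917, -0.002], [-0.917, 0.398, 0.002], [-0.001, 0.002, -1.0]]
top [318. 102.] 4759 0.0925 [array([ 478.2, -297.8]), array([35.5, 41.8]), np.float64(66.5)]
top [319. 248.] 5028 0.0926 [array([ 512.7, -217.5]), array([51.5, 41.8]), np.float64(67.1)]
red [270.6 103.6] 620 [ 0.5047 -0.3086  0.0743] z [0.0273 0.0757] tool [ 0.0819 -0.0317  0.1932]
red [364. 102.] 655 [ 0.4528 -0.2874  0.0746] z [0.0732 0.0777] tool [0.083  0.0244 0.193 ]
red [276.7 239.2] 566 [ 0.5381 -0.2301  0.0743] z [0.0276 0.0757] tool [-0.0034 -0.0311  0.1933]
red [360.6 238.1] 528 [ 0.4863 -0.2094  0.0744] z [0.0602 0.0775] tool [-0.0019  0.0246  0.1933]
red [455.3 418.9] 193 [ 0.4747 -0.0344  0.0656] z [0.0461 0.0681] tool [-0.1578  0.1049  0.2023]
```

View pics/w1.png

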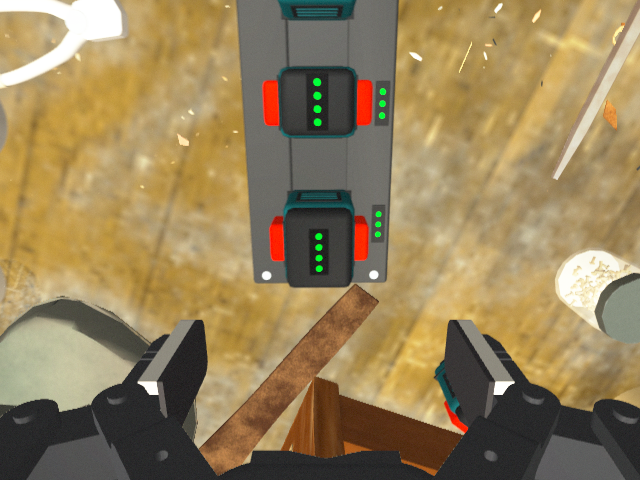

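The wrist view shows pack_m centred at px (319,240), with its red catches at (277,239) and (361,238), between the open fingers. No obstacle stands beside the catches. I'll correct by about 3 mm and go down.

```bash
python3 -m handwheel '{"deltas":[[1,-0.09,-0.06,0.7,0],[1,0,0,0.8,0],[1,0,0,0.8,0],[1,0,0,0.7,0],[1,0,0,0.4,0],[1,0,0,0,0],[1,0,0,0,0]]}' 60; python3 w.py w2
```

```text
clock: 5.7
tcp_pos: [0.5139, -0.2204, 0.1335]
orientation: [0.001, -0.549, 0.836, -0.001]
wrist_force: [1.5, 0.0, -0.1]
finger_gap: 0.0858
grip_force: 0.0
[ 0.51388334 -0.22049504  0.13347532] [[-0.397, -0.918, 0.002], [-0.918, 0.397, -0.001], [0.0, -0.003, -1.0]]
top [336.  80.] 22650 0.0925 [array([ 478.2, -298. ]), array([35.7, 41.8]), np.float64(66.6)]
top [335. 369.] 17451 0.0926 [array([ 512.5, -217.9]), array([51.6, 41.8]), np.float64(66.7)]
top [179. 359.] 1069 0.0922 [array([ 554.1, -240.7]), array([14.1, 22.7]), np.float64(13.8)]
top [472. 359.] 1061 0.0922 [array([ 473.1, -205.4]), array([23. , 14.2]), np.float64(29.8)]
red [234.8  90.8] 668 [ 0.5064 -0.3084  0.0739] z [0.072  0.0752] tool [ 0.0836 -0.0279  0.0597]
red [433.4  84.6] 1637 [ 0.4509 -0.2876  0.0744] z [0.073  0.0756] tool [0.0866 0.0313 0.059 ]
red [256.5 335.9] 1782 [ 0.5367 -0.233   0.0743] z [0.0575 0.0755] tool [ 0.0024 -0.0257  0.0593]
red [413.3 316.3] 654 [ 0.4821 -0.2173  0.0709] z [0.055  0.0748] tool [0.0097 0.0306 0.0625]
```

```bash
python3 -m handwheel '{"deltas":[[1,-0.05,0.065,0.2,0],[1,0,0,0.2,0],[1,0,0,0.19,0],[1,0,0,0,0],[1,0,0,0,0]]}' 60; python3 w.py w3
```

```text
clock: 6.38
tcp_pos: [0.5114, -0.2171, 0.1082]
orientation: [0.0, -0.549, 0.836, 0.0]
wrist_force: [-0.3, -0.8, 0.5]
finger_gap: 0.0857
grip_force: 0.0
[ 0.51144327 -0.21717176  0.10835516] [[-0.397, -0.918, 0.0], [-0.918, 0.397, -0.0], [-0.0, -0.0, -1.0]]
top [321.  76.] 31518 0.0926 [array([ 479.3, -295.2]), array([29.8, 41.8]), np.float64(66.6)]
top [323. 395.] 18129 0.0925 [array([ 510. , -223.9]), array([39. , 41.8]), np.float64(67.0)]
top [125. 394.] 822 0.0937 [array([ 551.9, -247.7]), array([ 8. , 14.6]), np.float64(39.2)]
top [525. 393.] 807 0.0935 [array([ 462.6, -209.2]), array([14.4,  8.2]), np.float64(3.8)]
top [ 77. 413.] 338 0.0941 [array([ 565.5, -248.6]), array([2.4, 9.2]), np.float64(68.5)]
top [573. 413.] 342 0.0942 [array([ 452.6, -199.8]), array([2.3, 9.6]), np.float64(66.9)]
red [195.4  74.1] 714 [ 0.5065 -0.3097  0.0738] z [0.0723 0.0751] tool [ 0.0869 -0.0322  0.0345]
red [446.9  66.5] 1919 [ 0.4501 -0.2884  0.0743] z [0.0729 0.0756] tool [0.0898 0.028  0.034 ]
red [230.2 372.7] 2350 [ 0.5365 -0.2337  0.0743] z [0.0578 0.0754] tool [ 0.0052 -0.0295  0.0341]
red [417.2 346.2] 959 [ 0.4819 -0.2176  0.0695] z [0.0539 0.0745] tool [0.0121 0.027  0.0389]
red [406.  411.3] 109 [ 0.4926 -0.2     0.0748] z [0.074  0.0776] tool [-0.0083  0.0241  0.0336]
```

Well centred: the fingers are at px 125 and 525, the pack at 323. Now I'll close.

```bash
python3 -m handwheel '{"deltas":[[-1,0,0,0,0],[-1,0,0,0,0],[-1,0,0,0,0],[-1,0,0,0,0],[-1,0,0,0,0],[-1,0,0,0,0]]}' 60; python3 -c "
from h import *;cam('wrist','w4')"
```

```text
clock: 7.18
tcp_pos: [0.5119, -0.2176, 0.1107]
orientation: [0.001, -0.549, 0.836, -0.001]
wrist_force: [-2.8, 1.3, 14.7]
finger_gap: 0.0457
grip_force: 64.5
```

View pics/w4.png

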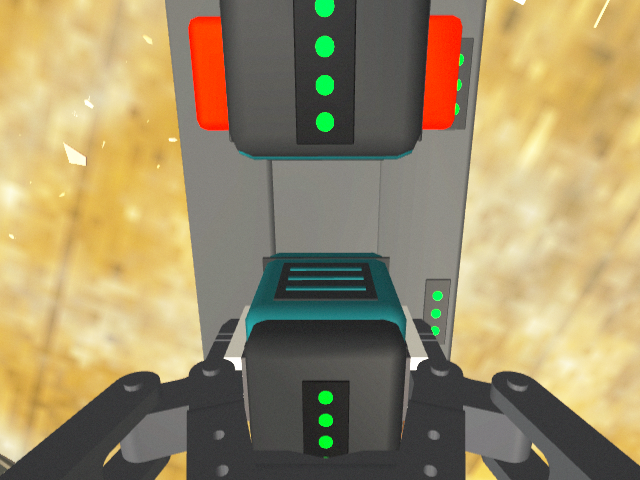

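The view shows the pads closed on both sides of the pack at px (235,345) and (415,345). No red is visible, and the 45.7 mm gap is less than the 49 mm expected. I'll check closer.

Run:
```python
from h import *
a=load('w4')['frame'][290:470,190:290,::-1]; b=cam('scene','s2')['frame'][190:310,200:320,::-1]
cv2.imwrite('pics/c2.png',np.hstack([cv2.resize(a,(300,540),interpolation=2),cv2.resize(b,(480,540),interpolation=2)]))
```

```text
(no output)
```

View pics/c2.png

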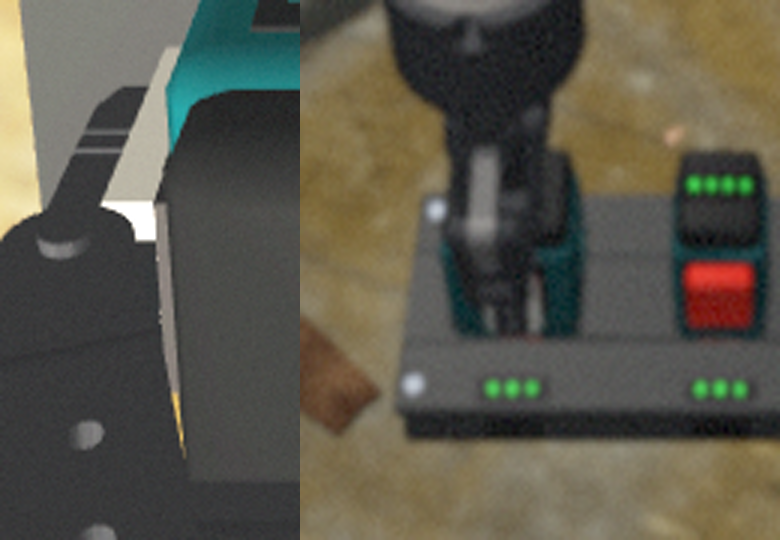

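The pads cover the buttons and only a trace of red shows at the pad's lower edge. I'll test-lift slowly and watch the force.

```bash
python3 -m handwheel '{"deltas":[[-1,0,0,-0.06,0],[-1,0,0,-0.08,0],[-1,0,0,-0.08,0],[-1,0,0,-0.08,0],[-1,0,0,0,0]]}' 60; python3 -c "
from h import *
c=cam('scene','s3');P=cloud(c);m=(P[...,2]>.094)&(P[...,2]<.13)
print(P[225:255:4,262:272:3,2].round(3), P[225:255:4,305,2].round(3))"
```

```text
clock: 7.9
tcp_pos: [0.5112, -0.217, 0.1203]
orientation: [-0.0, -0.549, 0.836, 0.0]
wrist_force: [0.6, 0.2, -4.2]
finger_gap: 0.0453
grip_force: 62.8
[[ 0.103  0.099  0.086  0.   ]
 [ 0.103  0.101  0.087 -0.001]
 [ 0.102  0.101  0.086  0.028]
 [ 0.099  0.099  0.088  0.027]
 [ 0.091  0.089  0.085  0.048]
 [ 0.084  0.084  0.078  0.041]
 [ 0.073  0.074  0.071  0.027]
 [ 0.063  0.062  0.06   0.026]] [0.093 0.091 0.095 0.095 0.089 0.077 0.075 0.074]
```

Released: the wrist carries about 4 N and the pack top is up 10 mm. Lifting on.

```bash
python3 -m handwheel '{"deltas":[[-1,0,0,-0.15,0],[-1,0,0,-0.3,0],[-1,0,0,-0.4,0],[-1,0,0,-0.5,0],[-1,0,0,-0.5,0],[-1,0,0,-0.4,0],[-1,0,0,-0.15,0],[-1,0,0,0,0],[-1,0,0,0,0]]}'; python3 -c "
from h import *
c=cam('scene','s4')
im=c['frame'][60:330,60:420,::-1];cv2.imwrite('pics/s4c.png',cv2.resize(im,None,fx=2,fy=2))"
```

```text
clock: 9.07
tcp_pos: [0.5109, -0.2168, 0.2155]
orientation: [-0.0, -0.549, 0.836, 0.001]
wrist_force: [0.8, 1.1, -5.1]
finger_gap: 0.0456
grip_force: 63.3
```

View pics/s4c.png

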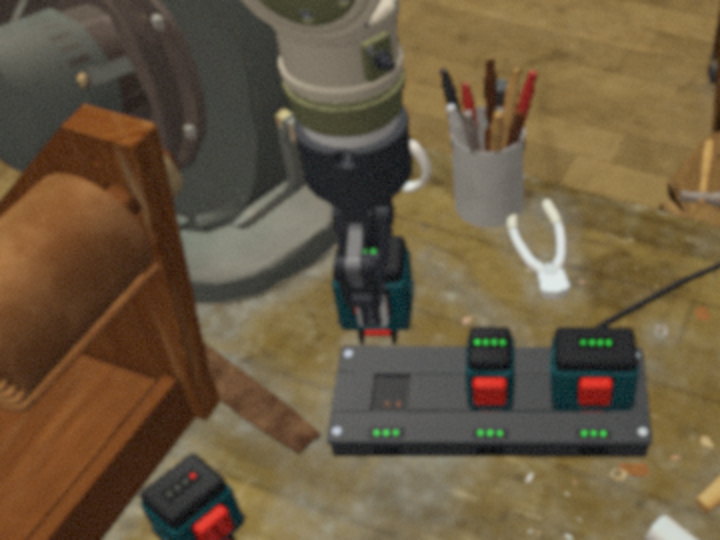

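The pack is out of its bay (crop px (375,290)), and the other two are still seated. Next I carry it across to the near side of the flat pack.

```bash
python3 -m handwheel '{"deltas":[[-1,-0.06,0.13,0,0],[-1,-0.13,0.27,0,0],[-1,-0.2,0.4,0,0],[-1,-0.2,0.4,0,0],[-1,-0.2,0.4,0,0],[-1,-0.2,0.4,0,0],[-1,-0.2,0.4,0,0],[-1,-0.2,0.4,0,0],[-1,-0.2,0.4,0,0],[-1,-0.2,0.4,0,0],[-1,-0.13,0.2,0,0],[-1,-0.06,0.1,0,0],[-1,0,0,0,0],[-1,0,0,0,0],[-1,0,0,0,0]]}'
python3 - <<'E'
from h import *
c=cam('scene','s5');im=c['frame'][60:420,20:420,::-1];cv2.imwrite('pics/s5c.png',cv2.resize(im,None,fx=1.6,fy=1.6))
P=cloud(c);hsv=cv2.cvtColor(c['frame'],cv2.COLOR_RGB2HSV)
m=(hsv[...,0]>80)&(hsv[...,0]<100)&(hsv[...,1]>120)&(abs(P[...,0]-.4)<.08)&(abs(P[...,1]+.08)<.1)&(P[...,2]>.085)&(P[...,2]<.25)
q=P[m];print(len(q),np.percentile(q,[2,50,98],axis=0).round(3))
m=(P[...,2]>.075)&(P[...,2]<.09)&(abs(P[...,0]-.44)<.05)&(abs(P[...,1]+.035)<.05);print(m.sum(),np.median(P[m],0).round(4))
E
```

```text
clock: 11.0
tcp_pos: [0.3999, -0.0828, 0.2162]
orientation: [0.0, -0.549, 0.836, -0.0]
wrist_force: [0.2, -0.2, -5.3]
finger_gap: 0.0454
grip_force: 63.3
409 [[ 0.37  -0.113  0.138]
 [ 0.374 -0.098  0.171]
 [ 0.401 -0.057  0.192]]
496 [ 0.4335 -0.0279  0.0839]
```

View pics/s5c.png

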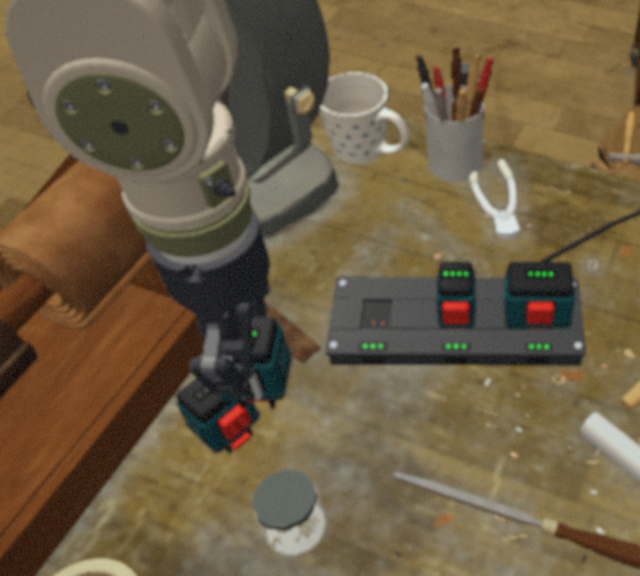

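The charged pack hangs upright beside and above the flat pack. The flat pack hasn't moved, with its catch still at crop px (234,420), and the other two packs are seated. Nothing is touching the stand.

```bash
python3 -c "
from workcell import hand_in,status
s=status.get_state();print(abs(s['qvel']).max(),s['wrist_force'],s['finger_gap'])
print(hand_in())"
```

```text
0.0020584501183631173 [ 0.41058961 -0.20995519 -5.8657214 ] 0.04540100556711402
the job is handed in; nothing more can be done
None
```

Handed in at about 11 s: the 56 mm charged pack is out of its bay and held still by its catches, its centre about 7 cm from the flat pack's and its underside about 3 cm above the flat pack's top; the other two are seated and the flat one hasn't moved.

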